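# Clamp a lamp module to the set spring mark

## Robot

A 6-joint arm with a two-finger parallel gripper is mounted at the origin on the work surface. World frame = base frame: x ahead of the robot, y to its left, z up, the work surface at z = 0. Lengths are in mm, angles in rad, forces in N, time in s.
With the tool pointing down it reaches from about 375 to 975 mm from the base axis. Payload 3.8 kg.
Tool frame: the origin (TCP) lies at the very end of the fingers, on their centre line; the grasp point (between the pads) lies 19 mm behind it; z points along the fingers, y is the line along which they close (so a half turn about z gives the same grasp; the last joint's range is limited). The gripper opens to 85 mm and grips with 20 to 120 N. Pads are 22 mm wide; open, the fingers measure 114 mm over their backs; the gripper's body (76 mm by 85 mm) begins 54 mm behind the grasp point. The pads swing forward as they close: fully open they stand 13 mm farther back than shut.
Start: joints at [-0.037, 0.264, 1.604, -0, 1.274, -0.037], TCP at [674.995, -0.002, 231.28] pointing down, gripper open.
Joint ranges: [-2.63, 2.63], [-0.94, 2.18], [0.31, 2.57], [-1.31, 4.45], [0, 2.66], [-2.55, 2.55]. Speed limits (rad/s): [2.57, 2.57, 3.14, 3.14, 3.14, 3.14].

## Interface

Orientations are given as a unit quaternion [x, y, z, w].
In Python, from bench import * gives the robot as it stands.
- The arm moves only by the tool move_arm, never from a script. Its argument "increments" is a list of rows, each an object of numbers: "x", "y", "z": the shift along the tool's x, y, z in m; "wx", "wy", "wz": the turn, a rotation vector about the tool's x, y, z in degrees; "fingers": the closure, from 0 (fully open) to 1 (shut). In form: [{"x": .., "y": .., "z": .., "wx": .., "wy": .., "wz": .., "fingers": ..}, ...]. A call has 1 to 10 rows; each row is the pose to reach, as a shift and turn from the pose commanded when the call began, along the tool's axes at that moment; what a row does not reach only later rows make up. A row lasts 1/8 s, in which the tool goes at most 62.5 mm and 10.7 degrees, less where a joint would pass 70% of its speed; a pose out of reach is approached as far as the arm can. A call with a gripper value outside its range is refused whole. The fingers move at their own pace and stop on an object; "squeeze" is the grip in N (left out, the last holds). Time passes only in rows, so rows that repeat a pose let the fingers close. It gives the time, the measured TCP pose, the force, the opening and the grip force at its end, in the units of the state.
- observe(): the state, without advancing time (a new reading comes with each control period).
- capture(name): name is "scene" or "side" or "wrist"; returns the picture (480x640x3 uint8, red, green, blue); there is no depth.
- camera_info(name): a dict with "fx", "fy", "cx", "cy" (pixels), "R" (3x3) and "t" (3): a world point X has camera coordinates R X + t; the wrist camera has in their place "tool_from_camera" (4x4, takes a point from camera to tool coordinates, whose origin is the TCP and whose axes are the flange's). Camera axes: x right, y down, z forward; pixel columns grow to the right and rows downward; lengths in mm; the calibration is good to about 2 mm. A picture is of the moment at which its call begins: read the wrist's pose just before it. camera_info takes no time and is no camera call.
- job_done(): hands the job in; it is judged then, once.
The state is a dict: "time_s": time; "joint_positions": joint angles; "joint_vel": joint speeds; "tau": joint torques, N m; "tcp_pos": TCP position; "tool_rot": TCP orientation; "wrist_force": force on the tool from outside, world axes, zero at the start; "ft_torque": the same for the moment, N m; "width": finger opening in mm; "finger_force": force on a finger pad.
Only numpy, scipy, OpenCV 4.12 (cv2) and the standard library are available. Lean on these libraries where they do the work, as an engineer would, in place of code of your own. Each camera call takes 0.05 s, during which the arm holds its last target. There are 200 camera calls.

## Task

Set the lamp module (the black box with the round lens on top) down gently on the bed of the sealing clamp, between the stop and the sprung jaw, lens up and square to the jaws, and let go of it. Then turn the wing knob clockwise until the jaw's pointer, pushed back by its spring, stands level with the tooth of the set-mark rider; creep up to the mark, do not run well past it, or the glass cracks. Leave the other things on the bench where they are.

Things in the scene. Friction and masses are not known exactly. Their poses are not given: they have to be found in the camera images.
- module: Headlamp projector module, 0.2 to 0.4 kg: black box 48 (x) x 64 (y) x 36 mm high with a round lens 42 mm across on top (total height 55 mm). Origin: centre of its underside; z up. Grip it across its 48 mm width (its x). Starts lying lens up on the bench right of the clamp, any yaw up to 0.5 either way.
- clamp: Sealing clamp bolted to the bench: aluminium base plate 70 (x) x 262 (y) mm, 12 mm thick, its flat top is the bed. Origin: centre of the underside, at bench height; it clamps along its y axis. A dark stop block 50 mm wide (x), 28 mm high over the bed stands at its -y end, face somewhere from y = -97 to -107 mm (set differently each time, not measured).
- jaw_face (a point): Centre of the sprung jaw's pressing face (jaw 50 mm wide, 28 mm high over the bed). The face starts at clamp y = -23 mm and closes towards -y. The point is 14 mm over the bed.
- jaw (a joint): Spring deflection of the jaw in m: 0 unloaded, grows as the jaw is pushed back into its carriage; 0.7 N per mm, hard stop at 0.030.
- pointer_tip (a point): Tip of the steel pointer bar (4 mm wide, 4 mm thick, 44 mm long) that is fixed to the top of the jaw and lies along y over the dark carriage, 42 mm over the bench. It moves towards +y over the carriage by the spring deflection (jaw).
- mark_tip (a point): The set mark: tooth (3 mm wide in y, 13 mm long, on the +x side of the pointer bar) of a small steel rider on the carriage top, set differently each time. This point lies on the pointer's line, level with the middle of the tooth, 42 mm over the bench. Pointer tip and mark at the same clamp y = set. Rider, jaw and pointer all travel with the carriage.
- mark (a joint): Spring deflection (m) at which the pointer stands level with the mark, 0.012 to 0.022.
- knob_grip (a point): Wing knob, on its vertical axis (clamp x = 0, y = 98 mm), 76 mm over the bench. The wing is an upright plate 46 mm long (the point's x), 12 mm thick (its y: grip across this), from 63 to 87 mm over the bench, above a grey housing 50 x 56 mm, 52 mm high. The point turns with the knob.
- knob (a joint): Turn of the wing knob in rad: 0 at the start, grows clockwise seen from above, end stop at 6.6. Each rad drives carriage and jaw 7 mm towards the stop; friction of about 0.16 N m holds it where it is left. Several grasps are needed (3 to 6.2 rad in all).
- ballast: Bystander: flat finned aluminium box 70 x 85 x 26 mm, no lens. Origin: centre of underside.
- jar_a: Bystander: white putty jar, 66 mm across, 62 mm high. Origin: centre of underside.
- jar_b: Bystander: white putty jar, 60 mm across, 75 mm high. Origin: centre of underside.
- bezel: Bystander: steel bezel ring, 72 mm across, 18 mm high. Origin: centre of underside.
- driver: Bystander: screwdriver, 190 mm long, lying. Origin: under its middle.
- pliers: Bystander: pliers lying, about 165 mm long. Origin: near the joint, on the bench.
- bed (a point): Point on the bed top (12 mm over the bench, clamp x = 0, y = -60 mm) where the module's centre goes, its 64 mm side along the clamp's y, either way round. The opening from stop to jaw is 74 to 84 mm. The jaw later slides the module to the stop; friction on the bed alone can move the pointer up to about 7 mm before the stop is reached.
Not all that is in view belongs to the job. There is more than one size of the module; the job needs the largest.

How it is judged:
By the outcome, as a careful person would: the job done as asked, in the order asked, and still so for the second after the job is handed in, with the robot touching nothing.
It also fails if it takes over 72 s, if anything falls off the work surface, if the arm or the gripper's body presses on something with over 40 N, if the wrist force passes 120 N, or if a joint passes its speed limit or range.

## Working session

There is one attempt and no reset: what is moved stays moved. The work goes in short steps, Python scripts to look and compute and a tool call to move; the robot and the scene stay as the last step left them, time stands still between calls to the robot, and variables do not carry over. Pictures are saved under pics/ and viewed, at most 10 in all, crops included, and the job is handed in when it is done.

Besides the shell and the picture viewer there is one more tool, called after "Call:" as name(argument=value, ...) on one line, values as JSON. move_arm: Moves the arm, as the interface text tells. Its arguments: {"type":"object","properties":{"increments":{"type":"array","items":{"type":"object","properties":{"x":{"type":"number"},"y":{"type":"number"},"z":{"type":"number"},"wx":{"type":"number"},"wy":{"type":"number"},"wz":{"type":"number"},"fingers":{"type":"number"}}}},"squeeze":{"type":"number"}},"required":["increments"]}

```bash
mkdir -p pics
python3 - <<'E'
from bench import *
import cv2,numpy as np
s=observe();print(s)
a=capture("scene");b=capture("side")
for n,i in(("scene",a),("side",b)):
    cv2.imwrite(f"pics/{n}0.png",i[:,:,::-1]);c=camera_info(n);print(n,{k:np.round(v,3).tolist() for k,v in c.items()})
print(camera_info("wrist"))
w=capture("wrist");cv2.imwrite("pics/wrist0.png",w[:,:,::-1])
E
```

```text
{'time_s': 0.0, 'joint_positions': array([-3.68699931e-02,  2.64783999e-01,  1.60539499e+00, -4.47088067e-05,
        1.27370781e+00, -3.68950571e-02]), 'joint_vel': array([-0.00057326, -0.0013693 , -0.00036966, -0.00036326, -0.00038594,
       -0.00105196]), 'tau': array([ 6.10465631e-04, -5.15121067e+01, -3.67308676e+01, -4.07824507e-05,
        1.31324201e-02,  1.46811578e-05]), 'tcp_pos': array([6.74254331e+02, 3.10362983e-02, 2.29929922e+02]), 'tool_rot': array([ 0.70709281,  0.70711982, -0.0007963 , -0.00082592]), 'wrist_force': array([ 0.26119042, -0.02779967,  0.07074534]), 'ft_torque': array([0.06002437, 0.02892311, 0.00102294]), 'finger_force': 0.0, 'width': 85.20883258303452}
scene {'fx': 460.913, 'fy': 460.913, 'cx': 319.912, 'cy': 249.107, 'R': [[0.132, 0.991, 0.01], [0.639, -0.077, -0.766], [-0.758, 0.108, -0.643]], 't': [-32.175, -312.588, 1310.123]}
side {'fx': 598.825, 'fy': 598.825, 'cx': 310.24, 'cy': 238.872, 'R': [[0.939, -0.344, -0.003], [-0.251, -0.68, -0.689], [0.235, 0.648, -0.725]], 't': [-571.072, 190.902, 1088.747]}
{'fx': 336.1787247686057, 'fy': 336.1787247686057, 'cx': 314.04825889079694, 'cy': 238.8742003722404, 'tool_from_camera': array([[-2.73808962e-04, -9.56131460e-01, -2.92937803e-01,
         7.47260197e+01],
       [ 9.99999733e-01, -4.60208945e-04,  5.67394715e-04,
         2.64634319e-01],
       [-6.77316535e-04, -2.92937570e-01,  9.56131331e-01,
        -1.43093513e+02],
       [ 0.00000000e+00,  0.00000000e+00,  0.00000000e+00,
         1.00000000e+00]])}
```

View pics/scene0.png

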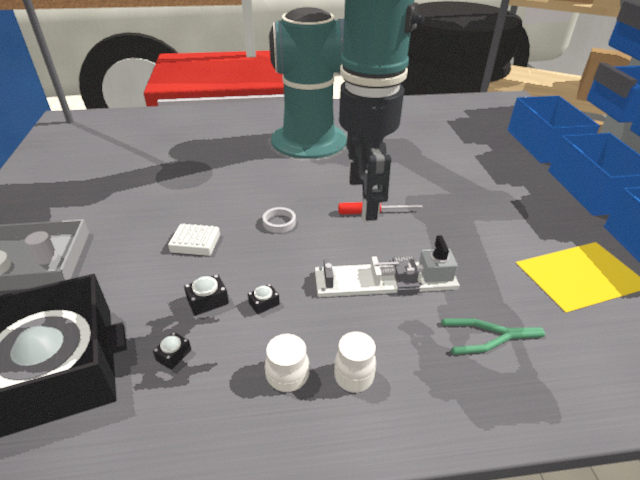

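View pics/side0.png

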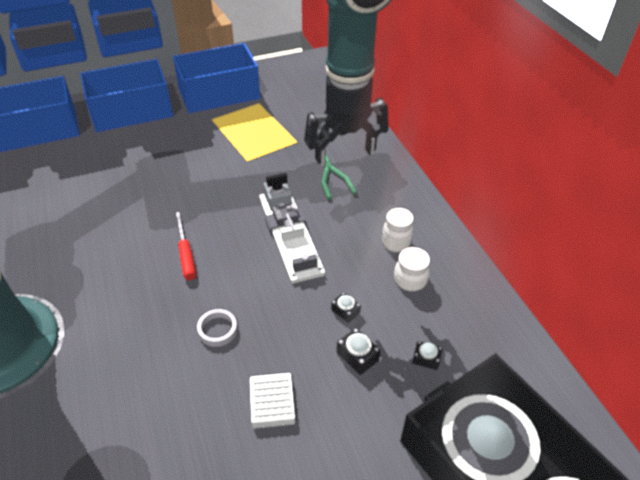

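Scene view: the candidates for the module are the large black box with lens (205,290), small ones at (263,297) and (172,348), and the big headlamp housing at (45,345). I choose (205,290), which is (358,347) in the side view. The clamp runs from its stop at (328,273) to its knob at (441,247).

```bash
cat > h.py <<'E'
from bench import *
import cv2,numpy as np
from scipy.spatial.transform import Rotation as Ro
def ray(n,uv,st=None):
    c=camera_info(n);d=np.array([(uv[0]-c["cx"])/c["fx"],(uv[1]-c["cy"])/c["fy"],1.])
    if n=="wrist":
        T=c["tool_from_camera"];R=Ro.from_quat(st["tool_rot"]).as_matrix()
        o=R@T[:3,3]+st["tcp_pos"];d=R@T[:3,:3]@d
    else:
        o=-c["R"].T@c["t"];d=c["R"].T@d
    return o,d/np.linalg.norm(d)
def plane(n,uv,z,st=None):
    o,d=ray(n,uv,st);return o+d*(z-o[2])/d[2]
def tri(r1,r2):
    A=np.zeros((3,3));b=np.zeros(3)
    for o,d in(r1,r2):
        P=np.eye(3)-np.outer(d,d);A+=P;b+=P@o
    x=np.linalg.solve(A,b);return x,[float(np.linalg.norm((np.eye(3)-np.outer(d,d))@(x-o))) for o,d in(r1,r2)]
def proj(n,X,st):
    c=camera_info(n)
    if n=="wrist":
        T=c["tool_from_camera"];R=Ro.from_quat(st["tool_rot"]).as_matrix()
        p=T[:3,:3].T@(R.T@(X-st["tcp_pos"])-T[:3,3])
    else:p=c["R"]@X+c["t"]
    return np.array([c["fx"]*p[0]/p[2]+c["cx"],c["fy"]*p[1]/p[2]+c["cy"]])
E
python3 - <<'E'
from h import *
np.set_printoptions(precision=1,suppress=True)
for n,a,b in(("lens",(205,285),(359,342)),("small1",(263,292),(346,300)),("small2",(171,344),(428,350)),("knobtop",(441,240),(276,178)),("stoptop",(328,265),(305,261))):
    print(n,*tri(ray("scene",a),ray("side",b)))
a=cv2.imread("pics/scene0.png")[210:380,130:480];b=cv2.imread("pics/side0.png")[160:380,230:450]
a=cv2.resize(a,None,fx=1.1,fy=1.1);b=cv2.resize(b,None,fx=1.9,fy=1.9,interpolation=cv2.INTER_CUBIC)
cv2.imwrite("pics/w.png",cv2.imread("pics/wrist0.png"))
E
```

```text
lens [ 606.9 -249.4   42.1] [0.1623012969686395, 0.16230129696870682]
small1 [ 624.7 -150.4   31.4] [0.7820389325599272, 0.7820389325598068]
small2 [ 717.8 -297.5   27.6] [0.36727133979869114, 0.36727133979845544]
knobtop [591.4 169.   86.3] [2.943008721933273, 2.943008721933267]
stoptop [582.4 -33.8  39.5] [4.006240896743105, 4.006240896743107]
```

View pics/wrist0.png

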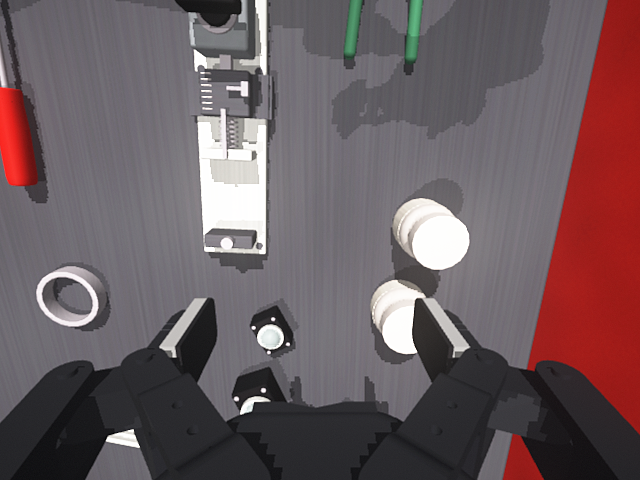

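Wrist view: the clamp lies along world y (image up). Its stop is near (230,240), jaw (230,155), rider tooth (238,88) and knob (215,10). The large module is at (258,395) and a small one at (270,335). The module candidate is next, so I move the camera over it.

Call:
move_arm(increments=[{"x": -0.05,"y": -0.017},{"x": -0.11,"y": -0.036},{"x": -0.17,"y": -0.055},{"x": -0.2,"y": -0.067},{"x": -0.2,"y": -0.067},{"x": -0.2,"y": -0.067}])

```text
$.increments[0]: bad value
```

Run:
```python
from h import *
import pickle
s=observe();print(s["time_s"],s["tcp_pos"],s["joint_vel"])
w=capture("wrist");cv2.imwrite("pics/w1.png",w[:,:,::-1]);pickle.dump(s,open("s1.p","wb"))
c=proj("wrist",np.array([607,-249,42]),s);print(c)
```

```text
0.15 [6.74406415e+02 1.27113681e-03 2.30209964e+02] [-5.34958866e-06 -3.65721583e-03 -4.16284298e-03  2.58886720e-05
 -9.58370599e-04 -1.56315527e-03]
[258.95336506 412.3853739 ]
```

View pics/w1.png

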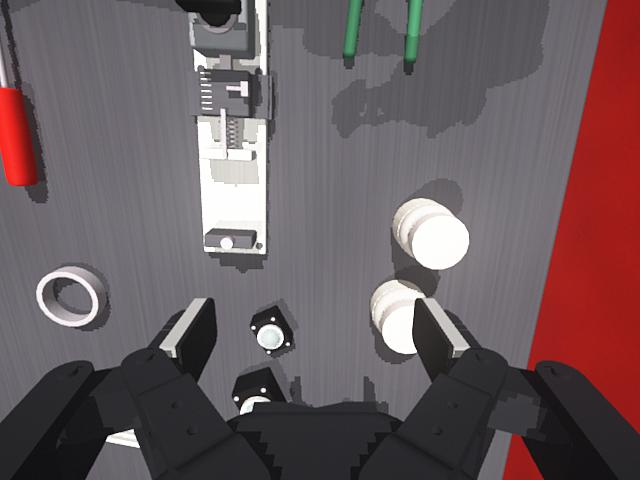

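The move was refused, so this is the same view as before. I resend it with every field filled in.

Call:
move_arm(increments=[{"x": -0.05,"y": -0.017,"z": 0,"wx": 0,"wy": 0,"wz": 0,"fingers": 0},{"x": -0.11,"y": -0.036,"z": 0,"wx": 0,"wy": 0,"wz": 0,"fingers": 0},{"x": -0.17,"y": -0.055,"z": 0,"wx": 0,"wy": 0,"wz": 0,"fingers": 0},{"x": -0.2,"y": -0.067,"z": 0,"wx": 0,"wy": 0,"wz": 0,"fingers": 0},{"x": -0.2,"y": -0.067,"z": 0,"wx": 0,"wy": 0,"wz": 0,"fingers": 0},{"x": -0.2,"y": -0.067,"z": 0,"wx": 0,"wy": 0,"wz": 0,"fingers": 0}])

```text
time_s: 0.95
tcp_pos: [608.1, -199.5, 231.1]
tool_rot: [0.707, 0.707, 0.0, -0.0]
wrist_force: [1.1, 0.2, 0.4]
width: 85.3
finger_force: 0.0
```

Run:
```python
from h import *
import pickle
s=observe();print(s["time_s"],s["tcp_pos"],s["joint_vel"])
w=capture("wrist");cv2.imwrite("pics/w1.png",w[:,:,::-1]);pickle.dump(s,open("s1.p","wb"))
c=proj("wrist",np.array([607,-249,42]),s);print(c)
u,v=(int(max(k,0)) for k in c)
print(u,v)
i=cv2.imread("pics/w1.png")[max(v-120,0):v+120,u-160:u+160];cv2.imwrite("pics/w1c.png",cv2.resize(i,None,fx=2.5,fy=2.5,interpolation=cv2.INTER_CUBIC))
```

```text
0.95 [ 608.09153573 -199.51249527  231.12406334] [ 0.02054193  0.00043315 -0.00231519 -0.0040655  -0.00148739 -0.00158168]
[312.5923193 259.3863754]
312 259
```

View pics/w1c.png

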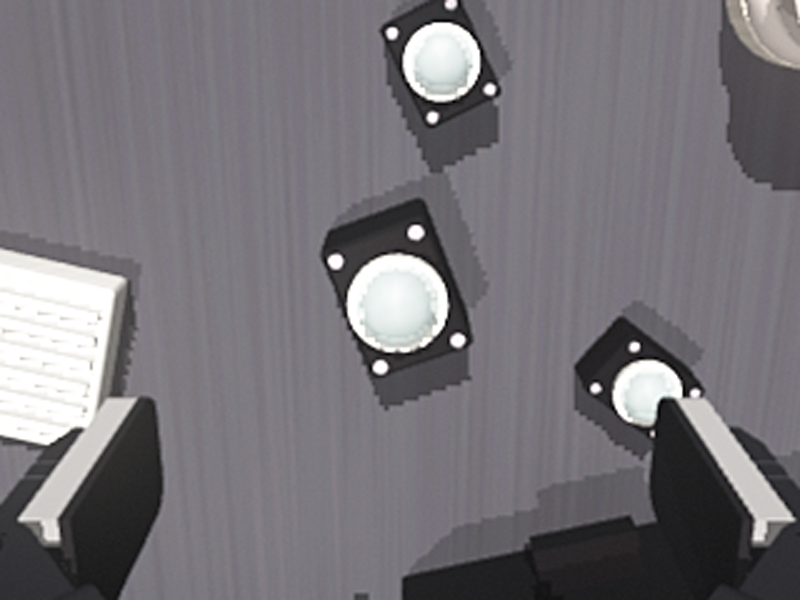

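The crop shows the large module in the middle: lens at (397,303), four screws at (416,232), (335,261), (458,341) and (380,368). The two small ones are at (441,60) and (648,392). The choice is confirmed, so I measure it.

Run:
```python
from h import *
import pickle
np.set_printoptions(precision=1,suppress=True)
s=pickle.load(open("s1.p","rb"));
def cent(g,p,r=6):
    x,y=int(round(p[0])),int(round(p[1]));q=g[y-r:y+r+1,x-r:x+r+1].astype(float);q=np.where(q>120,q,0)
    Y,X=np.mgrid[y-r:y+r+1,x-r:x+r+1];return np.array([(X*q).sum(),(Y*q).sum()])/q.sum()
g=cv2.cvtColor(cv2.imread("pics/w1.png"),6);g0=cv2.cvtColor(cv2.imread("pics/wrist0.png"),6)
S=[cent(g,(152+a/2.5,139+b/2.5),4) for a,b in((416,232),(335,261),(458,341),(380,368))]
P=np.array([plane("wrist",q,37,s) for q in S]);print(np.array(S));print(P);print("c",P.mean(0))
for a,b in((0,1),(2,3),(0,2),(1,3)):
    d=P[a]-P[b];print(a,b,np.linalg.norm(d),np.degrees(np.arctan2(d[1],d[0])))
# stereo with wrist0
s0=dict(tcp_pos=np.array([674.3,0,230.1]),tool_rot=observe()["tool_rot"]); s0["tool_rot"]=np.array([0.70709281,0.70711982,-0.0007963,-0.00082592])
for k,p in((0,(263,390)),(1,(236,398))):
    q=cent(g0,p,4);print(q,*tri(ray("wrist",S[k],s),ray("wrist",q,s0)))
# predicted bounding: lens top
print(tri(ray("wrist",(152+397/2.5,139+303/2.5),s),ray("scene",(205,286))))
# clamp on wrist0: plate mask rows
hsv=cv2.cvtColor(cv2.imread("pics/wrist0.png"),40);m=((hsv[:,:,2]>170)&(hsv[:,:,1]<40))
for y in (130,160,175,190,200,210,220,228,245,250):
    x=np.where(m[y,180:290])[0]+180
    if len(x):print(y,x.min(),x.max(),plane("wrist",(x.min()-.5,y),12,s0)[:2],plane("wrist",(x.max()+.5,y),12,s0)[:2])
```

```text
[[317.8 231.5]
 [285.8 243.2]
 [334.6 274.7]
 [303.6 285.4]]
[[ 612.5 -219.9   37. ]
 [ 578.8 -232.7   37. ]
 [ 630.8 -268.6   37. ]
 [ 597.1 -281.2   37. ]]
c [ 604.8 -250.6   37. ]
0 1 36.01792482674219 20.795763662568863
2 3 36.03714275135501 20.53847686799041
0 2 52.07504891330245 110.66126188562338
1 3 51.91327287707458 110.64003319145505
[263.  389.9] [ 612.4 -219.8   37.2] [0.07236782974094969, 0.07236782974079652]
[236.  398.4] [ 578.7 -232.6   37. ] [0.05509808882411574, 0.05509808882424629]
(array([ 605.2, -250.6,   38.5]), [0.646495447652335, 0.6464954476523475])
130 198 265 [555.1  80.5] [624.7  80.5]
160 199 265 [553.1  50.6] [623.4  50.6]
175 200 265 [552.6  35. ] [622.7  35. ]
190 201 265 [552.1  19.1] [622.1  19.1]
200 201 265 [551.    8.2] [621.6   8.2]
210 202 265 [551.   -2.9] [621.1  -2.9]
220 202 265 [549.9 -14.1] [620.6 -14.1]
228 203 265 [550.1 -23.3] [620.3 -23.3]
245 204 265 [549.3 -43.2] [619.4 -43.2]
250 204 265 [548.7 -49.2] [619.2 -49.2]
```

Call:
move_arm(increments=[{"x": -0.025,"y": -0.002,"z": 0.04,"wx": 0,"wy": 0,"wz": -10,"fingers": 0},{"x": -0.05,"y": -0.003,"z": 0.09,"wx": 0,"wy": 0,"wz": -20.6,"fingers": 0},{"x": -0.0505,"y": -0.0032,"z": 0.13,"wx": 0,"wy": 0,"wz": -20.6,"fingers": 0},{"x": -0.0505,"y": -0.0032,"z": 0.165,"wx": 0,"wy": 0,"wz": -20.6,"fingers": 0},{"x": -0.0505,"y": -0.0032,"z": 0.195,"wx": 0,"wy": 0,"wz": -20.6,"fingers": 0},{"x": -0.0505,"y": -0.0032,"z": 0.215,"wx": 0,"wy": 0,"wz": -20.6,"fingers": 0},{"x": -0.0505,"y": -0.0032,"z": 0.221,"wx": 0,"wy": 0,"wz": -20.6,"fingers": 0},{"x": -0.0505,"y": -0.0032,"z": 0.221,"wx": 0,"wy": 0,"wz": -20.6,"fingers": 0}], squeeze=40)

```text
time_s: 2.0
tcp_pos: [605.4, -250.2, 10.7]
tool_rot: [0.569, 0.822, 0.0, 0.0]
wrist_force: [0.9, 0.8, 0.6]
width: 85.4
finger_force: 0.0
```

Call:
move_arm(increments=[{"x": 0,"y": 0,"z": 0,"wx": 0,"wy": 0,"wz": 0,"fingers": 0.6},{"x": 0,"y": 0,"z": 0,"wx": 0,"wy": 0,"wz": 0,"fingers": 0.8},{"x": 0,"y": 0,"z": 0,"wx": 0,"wy": 0,"wz": 0,"fingers": 0.8},{"x": 0,"y": 0,"z": 0,"wx": 0,"wy": 0,"wz": 0,"fingers": 0.8},{"x": 0,"y": 0,"z": 0,"wx": 0,"wy": 0,"wz": 0,"fingers": 0.8},{"x": 0,"y": 0,"z": 0,"wx": 0,"wy": 0,"wz": 0,"fingers": 0.8}])

```text
time_s: 2.75
tcp_pos: [605.8, -251.1, 11.8]
tool_rot: [0.569, 0.822, 0.0, 0.001]
wrist_force: [-1.0, -0.4, 6.0]
width: 47.6
finger_force: 44.0
```

Call:
move_arm(increments=[{"x": 0,"y": 0,"z": -0.03,"wx": 0,"wy": 0,"wz": 0,"fingers": 0.8},{"x": 0,"y": 0,"z": -0.08,"wx": 0,"wy": 0,"wz": 0,"fingers": 0.8},{"x": 0.02,"y": 0.006,"z": -0.13,"wx": 0,"wy": 0,"wz": 6,"fingers": 0.8},{"x": 0.06,"y": 0.017,"z": -0.17,"wx": 0,"wy": 0,"wz": 12,"fingers": 0.8},{"x": 0.11,"y": 0.031,"z": -0.2,"wx": 0,"wy": 0,"wz": 18,"fingers": 0.8},{"x": 0.16,"y": 0.045,"z": -0.22,"wx": 0,"wy": 0,"wz": 23.35,"fingers": 0.8},{"x": 0.195,"y": 0.055,"z": -0.22,"wx": 0,"wy": 0,"wz": 23.35,"fingers": 0.8},{"x": 0.2033,"y": 0.0574,"z": -0.22,"wx": 0,"wy": 0,"wz": 23.35,"fingers": 0.8},{"x": 0.2033,"y": 0.0574,"z": -0.22,"wx": 0,"wy": 0,"wz": 23.35,"fingers": 0.8},{"x": 0.2033,"y": 0.0574,"z": -0.22,"wx": 0,"wy": 0,"wz": 23.35,"fingers": 0.8}])

```text
time_s: 4.0
tcp_pos: [586.7, -41.1, 229.5]
tool_rot: [0.724, 0.69, -0.001, -0.0]
wrist_force: [0.2, -0.0, -3.5]
width: 47.2
finger_force: 43.0
```

Run:
```python
from h import *
import pickle
s=observe();print(s["time_s"],s["tcp_pos"],s["tool_rot"],s["joint_vel"],s["width"])
w=capture("wrist");cv2.imwrite("pics/w2.png",w[:,:,::-1]);pickle.dump(s,open("s2.p","wb"))
b=capture("side");cv2.imwrite("pics/sd2.png",b[:,:,::-1])
i=cv2.imread("pics/w2.png")[0:300,120:520];cv2.imwrite("pics/w2c.png",cv2.resize(i,None,fx=2,fy=2,interpolation=cv2.INTER_CUBIC))
```

```text
4.0 [586.7297086  -41.14840254 229.47114097] [ 7.24221613e-01  6.89566970e-01 -6.10799012e-04 -2.76478829e-04] [-0.00998586  0.00057616 -0.00709241  0.00511244  0.00102608  0.00036624] 47.18808382318377
```

View pics/w2c.png

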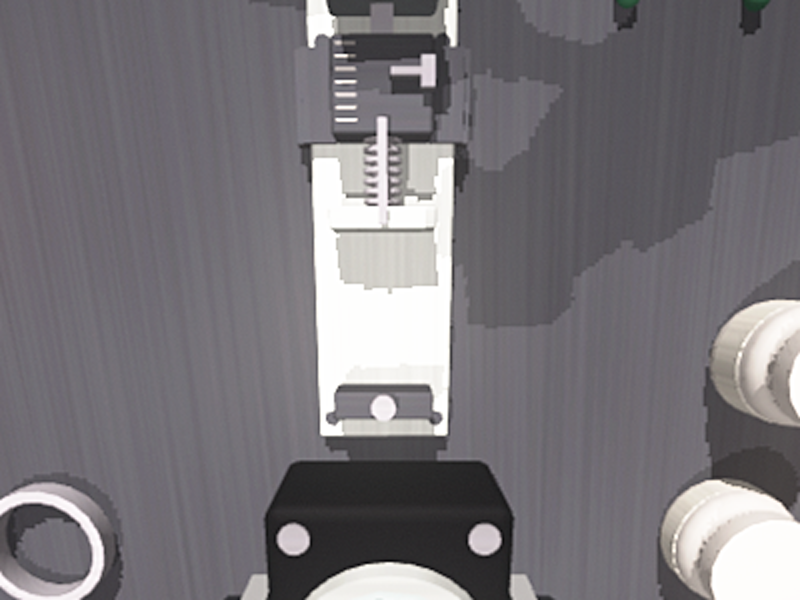

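This view shows the plate's end edge at crop (384,435), the stop's front top edge at y≈385, and the jaw face's top edge at (384,231). The pointer tip is at (383,117) and the rider tooth at (405,70). The module hangs straight and the bed is empty.

Run:
```python
from h import *
import pickle
np.set_printoptions(precision=1,suppress=True)
s=pickle.load(open("s2.p","rb"))
s0=dict(tcp_pos=np.array([674.3,0,230.1]),tool_rot=np.array([0.70709281,0.70711982,-0.0007963,-0.00082592]))
I=cv2.imread("pics/w2.png");hsv=cv2.cvtColor(I,40)
m=((hsv[:,:,2]>170)&(hsv[:,:,1]<40))
L=[];Rr=[]
for y in range(84,216,4):
    x=np.where(m[y,260:360])[0]+260
    if len(x):
        L.append(plane("wrist",(x.min()-.5,y),12,s));Rr.append(plane("wrist",(x.max()+.5,y),12,s))
L=np.array(L);Rr=np.array(Rr)
from scipy.stats import theilslopes
for q in(L,Rr):
    t=theilslopes(q[:,0],q[:,1]);print("x=",t[0],"*y+",t[1],"deg",np.degrees(np.arctan(t[0])))
f=lambda x,y:(120+x/2,y/2)
g=cv2.cvtColor(I,6)
print("col",g[95:135,300],"| jawcols",[g[105:125,c].tolist() for c in(295,300,322)])
print("end",g[205:225,312]); print("stop",g[180:215,300])
for n,p,z in(("end",f(384,435.5),12),("stopfront",f(384,385),40),("jaw",f(384,231),40),("ptr",f(383,117),42),("mark",f(391,70),42)):
    print(n,plane("wrist",p,z,s))
# stereo with wrist0 image: stop bolt, mark
for n,a,b in(("bolt",f(383,407),(226,243)),("ptr",f(383,117),(223.5,109)),("markL",f(391,70),(227,88.5))):
    print(n,*tri(ray("wrist",a,s),ray("wrist",b,s0)))
```

```text
x= 0.047460515070239115 *y+ 551.0515362765174 deg 2.717248230088351
x= 0.045997420142843505 *y+ 621.658627253066 deg 2.633601730709055
col [216 175 144 136 248 255 251 249 255 254 254 254 254 254 254 253 253 255
 252 159 111 191 215 210 207 208 209 209 211 209 210 210 210 210 212 210
 209 210 209 208] | jawcols [[254, 254, 254, 254, 254, 253, 253, 255, 251, 165, 117, 188, 213, 208, 208, 208, 208, 207, 207, 206], [254, 254, 254, 254, 254, 253, 253, 255, 252, 159, 111, 191, 215, 210, 207, 208, 209, 209, 211, 209], [254, 254, 254, 254, 254, 253, 254, 255, 250, 158, 115, 189, 212, 208, 207, 207, 208, 208, 206, 206]]
end [240 238 241 241 243 229 213 214 214 215 216 221 184 103  71  77  78  78
  78  76]
stop [254 254 252 251 246 241 242 242 242 243 249 224 126  87  95  93 130 139
 132 128 130 133 132 128 128 127 128 129 110 151 202 211 208 208 209]
end [584.1 -52.5  12. ]
stopfront [586.  -20.2  40. ]
jaw [589.6  51.6  40. ]
ptr [591.6  98.8  42. ]
mark [596.  116.9  42. ]
bolt [585.  -29.5  48. ] [0.1924837151954721, 0.19248371519550578]
ptr [591.6  98.3  44.7] [0.02099531719342972, 0.020995317193349426]
markL [596.1 115.7  45.4] [0.3250267972421511, 0.3250267972422205]
```

Call:
move_arm(increments=[{"x": 0.03,"y": -0.0013,"z": 0.04,"wx": 0,"wy": 0,"wz": 0,"fingers": 0.8},{"x": 0.0554,"y": -0.0026,"z": 0.08,"wx": 0,"wy": 0,"wz": 0,"fingers": 0.8},{"x": 0.0554,"y": -0.0026,"z": 0.12,"wx": 0,"wy": 0,"wz": 0,"fingers": 0.8},{"x": 0.0554,"y": -0.0026,"z": 0.15,"wx": 0,"wy": 0,"wz": 0,"fingers": 0.8},{"x": 0.0554,"y": -0.0026,"z": 0.175,"wx": 0,"wy": 0,"wz": 0,"fingers": 0.8},{"x": 0.0554,"y": -0.0026,"z": 0.19,"wx": 0,"wy": 0,"wz": 0,"fingers": 0.8},{"x": 0.0554,"y": -0.0026,"z": 0.197,"wx": 0,"wy": 0,"wz": 0,"fingers": 0.8},{"x": 0.0554,"y": -0.0026,"z": 0.201,"wx": 0,"wy": 0,"wz": 0,"fingers": 0.8},{"x": 0.0554,"y": -0.0026,"z": 0.204,"wx": 0,"wy": 0,"wz": 0,"fingers": 0.8},{"x": 0.0554,"y": -0.0026,"z": 0.205,"wx": 0,"wy": 0,"wz": 0,"fingers": 0.8}])

```text
time_s: 5.35
tcp_pos: [587.6, 15.5, 25.9]
tool_rot: [0.724, 0.69, 0.0, 0.0]
wrist_force: [0.1, 0.2, -3.2]
width: 47.1
finger_force: 42.9
```

Call:
move_arm(increments=[{"x": 0,"y": 0,"z": 0.001,"wx": 0,"wy": 0,"wz": 0,"fingers": 0.8},{"x": 0,"y": 0,"z": 0.002,"wx": 0,"wy": 0,"wz": 0,"fingers": 0.8},{"x": 0,"y": 0,"z": 0.002,"wx": 0,"wy": 0,"wz": 0,"fingers": 0.8}])

```text
time_s: 5.72
tcp_pos: [587.4, 15.5, 23.8]
tool_rot: [0.724, 0.69, 0.0, 0.0]
wrist_force: [-0.9, 1.8, 0.1]
width: 47.0
finger_force: 43.2
```

Call:
move_arm(increments=[{"x": 0,"y": 0,"z": 0.0005,"wx": 0,"wy": 0,"wz": 0,"fingers": 0.8},{"x": 0,"y": 0,"z": 0.0005,"wx": 0,"wy": 0,"wz": 0,"fingers": 0.35},{"x": 0,"y": 0,"z": 0.0005,"wx": 0,"wy": 0,"wz": 0,"fingers": 0.2},{"x": 0,"y": 0,"z": 0.0005,"wx": 0,"wy": 0,"wz": 0,"fingers": 0.2},{"x": 0,"y": 0,"z": -0.02,"wx": 0,"wy": 0,"wz": 0,"fingers": 0.2},{"x": 0,"y": 0,"z": -0.06,"wx": 0,"wy": 0,"wz": 0,"fingers": 0.2},{"x": 0,"y": 0,"z": -0.12,"wx": 0,"wy": 0,"wz": 0,"fingers": 0},{"x": 0,"y": 0,"z": -0.18,"wx": 0,"wy": 0,"wz": 0,"fingers": 0},{"x": 0,"y": 0,"z": -0.2,"wx": 0,"wy": 0,"wz": 0,"fingers": 0},{"x": 0,"y": 0,"z": -0.2,"wx": 0,"wy": 0,"wz": 0,"fingers": 0}])

```text
time_s: 6.98
tcp_pos: [588.5, 15.4, 226.5]
tool_rot: [0.724, 0.69, 0.002, 0.002]
wrist_force: [-0.1, 0.0, -0.3]
width: 84.9
finger_force: 0.0
```

Run:
```python
from h import *
import pickle
s=observe();print(s["time_s"],s["tcp_pos"],s["tool_rot"],s["joint_positions"],s["width"])
w=capture("wrist");cv2.imwrite("pics/w3.png",w[:,:,::-1]);pickle.dump(s,open("s3.p","wb"))
i=cv2.imread("pics/w3.png")[0:300,120:520];cv2.imwrite("pics/w3c.png",cv2.resize(i,None,fx=2,fy=2,interpolation=cv2.INTER_CUBIC))
```

```text
6.975 [588.50176465  15.42445915 226.4997486 ] [0.7238717  0.689929   0.00197855 0.00195604] [-1.60980341e-02  1.01354732e-01  1.80351856e+00 -1.28938874e-05
  1.23115493e+00  3.19132474e-02] 84.90998014632264
```

View pics/w3c.png

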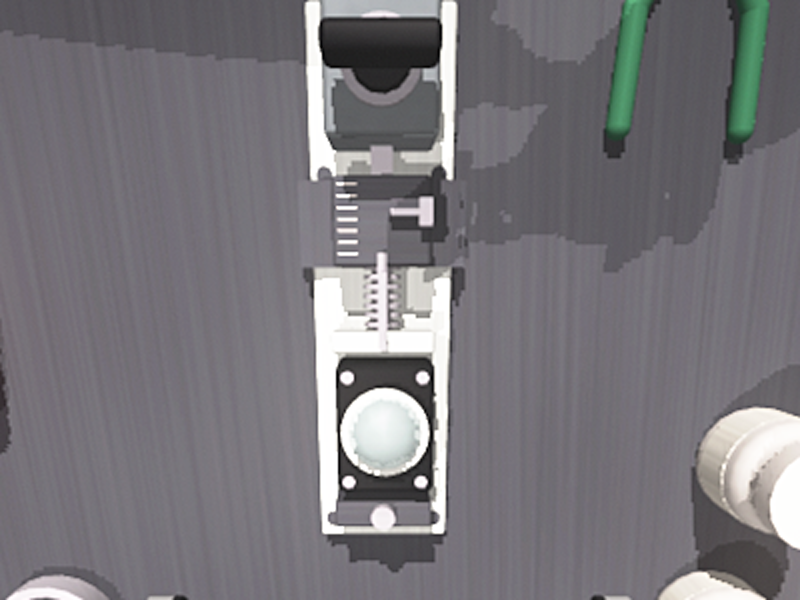

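This shows the module square on the bed, lens up, between the stop (y≈515) and the jaw (y≈340). The pointer tip is at (382,252), the tooth at (400,211), and the wing spans (321–441, 18–67). Next I locate the knob.

Run:
```python
from h import *
import pickle
np.set_printoptions(precision=1,suppress=True)
s=pickle.load(open("s3.p","rb"));I=cv2.imread("pics/w3.png");g=cv2.cvtColor(I,6)
f=lambda x,y:(120+x/2,y/2)
print(g[4:40,300].tolist(),g[4:40,286].tolist())
print(g[15,276:350].tolist())
for z,p in((87,f(381,18)),(63,f(381,67)),(87,f(321,30)),(87,f(441,30)),(42,f(382,252)),(42,f(391,211)),(12,f(384,534))):print(z,plane("wrist",p,z,s))
print(g[118:132,310:312].tolist(), g[98:112,318:322].tolist())
# stereo of knob: tall edges between scene and this
print(tri(ray("wrist",f(382,252),s),ray("wrist",(120+383/2,117/2),pickle.load(open("s2.p","rb")))))
sc=cv2.imread("pics/scene0.png");m=(cv2.cvtColor(sc,6)[225:265,425:460]<40);print(np.argwhere(m).min(0)+[225,425],np.argwhere(m).max(0)+[225,425])
```

```text
[181, 183, 180, 200, 136, 48, 53, 68, 70, 65, 61, 58, 56, 53, 51, 47, 46, 42, 39, 37, 34, 34, 30, 33, 32, 33, 34, 33, 31, 32, 39, 41, 39, 43, 41, 36] [189, 189, 190, 200, 131, 45, 50, 65, 66, 62, 60, 55, 51, 52, 48, 48, 44, 41, 36, 36, 34, 32, 32, 31, 32, 32, 32, 33, 26, 10, 157, 192, 181, 181, 185, 158]
[249, 255, 250, 100, 20, 40, 51, 57, 56, 56, 55, 57, 57, 58, 57, 57, 59, 58, 58, 60, 59, 59, 59, 59, 58, 59, 62, 59, 59, 60, 60, 60, 60, 60, 61, 60, 61, 61, 62, 61, 61, 61, 61, 63, 62, 63, 61, 65, 61, 63, 63, 62, 61, 63, 63, 65, 63, 62, 63, 63, 63, 63, 56, 37, 6, 218, 255, 250, 248, 250, 251, 224, 128, 84]
87 [595.  178.3  87. ]
63 [594.4 168.7  63. ]
87 [572.9 175.5  87. ]
87 [616.7 173.5  87. ]
42 [591.2  98.9  42. ]
42 [596.2 116.3  42. ]
12 [584.5 -52.8  12. ]
[[128, 127], [125, 124], [126, 127], [124, 127], [127, 126], [128, 128], [128, 121], [116, 104], [210, 192], [251, 242], [249, 241], [247, 239], [247, 239], [248, 240]] [[76, 75, 77, 73], [117, 117, 120, 108], [126, 117, 119, 116], [118, 103, 104, 105], [113, 97, 100, 100], [113, 111, 112, 111], [197, 197, 197, 197], [220, 220, 220, 220], [225, 225, 225, 225], [166, 166, 165, 165], [74, 73, 74, 74], [59, 58, 58, 59], [65, 64, 64, 65], [66, 66, 65, 65]]
(array([591.4,  98.9,  41.3]), [0.20375869041357395, 0.2037586904137508])
[237 434] [258 447]
```

Call:
move_arm(increments=[{"x": 0.03,"y": 0,"z": 0,"wx": 0,"wy": 0,"wz": -10,"fingers": 0},{"x": 0.06,"y": 0,"z": 0,"wx": 0,"wy": 0,"wz": -20,"fingers": 0},{"x": 0.1,"y": 0,"z": 0.01,"wx": 0,"wy": 0,"wz": -30,"fingers": 0},{"x": 0.13,"y": 0,"z": 0.02,"wx": 0,"wy": 0,"wz": -40,"fingers": 0},{"x": 0.15,"y": 0,"z": 0.03,"wx": 0,"wy": 0,"wz": -50,"fingers": 0},{"x": 0.1597,"y": 0,"z": 0.04,"wx": 0,"wy": 0,"wz": -60,"fingers": 0},{"x": 0.1597,"y": 0,"z": 0.06,"wx": 0,"wy": 0,"wz": -70,"fingers": 0},{"x": 0.1597,"y": 0,"z": 0.08,"wx": 0,"wy": 0,"wz": -80,"fingers": 0},{"x": 0.1597,"y": 0,"z": 0.09,"wx": 0,"wy": 0,"wz": -90,"fingers": 0},{"x": 0.1597,"y": 0,"z": 0.1,"wx": 0,"wy": 0,"wz": -90,"fingers": 0}])

```text
time_s: 8.28
tcp_pos: [592.4, 174.4, 119.5]
tool_rot: [0.025, 1.0, -0.001, -0.003]
wrist_force: [0.2, -0.1, -0.8]
width: 85.4
finger_force: 0.0
```

Call:
move_arm(increments=[{"x": 0,"y": 0,"z": 0.02,"wx": 0,"wy": 0,"wz": 0,"fingers": 0},{"x": 0,"y": 0,"z": 0.04,"wx": 0,"wy": 0,"wz": 0,"fingers": 0},{"x": 0,"y": 0,"z": 0.057,"wx": 0,"wy": 0,"wz": 0,"fingers": 0},{"x": 0,"y": 0,"z": 0.064,"wx": 0,"wy": 0,"wz": 0,"fingers": 0},{"x": 0,"y": 0,"z": 0.064,"wx": 0,"wy": 0,"wz": 0,"fingers": 0},{"x": 0,"y": 0,"z": 0.064,"wx": 0,"wy": 0,"wz": 0,"fingers": 0}])

```text
time_s: 9.02
tcp_pos: [595.5, 175.2, 60.1]
tool_rot: [0.024, 1.0, 0.0, 0.001]
wrist_force: [0.1, 0.1, -0.1]
width: 85.5
finger_force: 0.0
```

Call:
move_arm(increments=[{"x": 0,"y": 0,"z": 0,"wx": 0,"wy": 0,"wz": 0,"fingers": 0.7},{"x": 0,"y": 0,"z": 0,"wx": 0,"wy": 0,"wz": 0,"fingers": 0.8},{"x": 0,"y": 0,"z": 0,"wx": 0,"wy": 0,"wz": 0,"fingers": 0.9},{"x": 0,"y": 0,"z": 0,"wx": 0,"wy": 0,"wz": 0,"fingers": 1},{"x": 0,"y": 0,"z": 0,"wx": 0,"wy": 0,"wz": 0,"fingers": 1},{"x": 0,"y": 0,"z": 0,"wx": 0,"wy": 0,"wz": 0,"fingers": 1},{"x": 0,"y": 0,"z": 0,"wx": 0,"wy": 0,"wz": 0,"fingers": 1}], squeeze=40)

```text
time_s: 9.9
tcp_pos: [594.8, 173.7, 59.9]
tool_rot: [0.024, 1.0, -0.001, -0.0]
wrist_force: [-2.0, -4.8, 4.6]
width: 22.5
finger_force: 39.0
```

Run:
```python
from h import *
s=observe();print(s)
b=capture("side");cv2.imwrite("pics/sd4.png",b[:,:,::-1])
w=capture("wrist");cv2.imwrite("pics/w4.png",w[:,:,::-1])
```

```text
{'time_s': 9.9, 'joint_positions': array([ 0.24497683,  0.31728431,  1.87465983, -0.00241378,  0.95029142,
       -1.27689072]), 'joint_vel': array([-5.83346574e-05, -4.92733970e-04, -6.08091075e-04, -1.30850878e-03,
       -1.44209473e-04,  1.39050475e-03]), 'tau': array([ 2.72813179e+00, -4.64837050e+01, -3.08690500e+01,  1.36508301e+00,
       -9.20635220e-01,  4.19530738e-02]), 'tcp_pos': array([594.7807123 , 173.65651009,  59.89555011]), 'tool_rot': array([ 2.37600827e-02,  9.99717156e-01, -1.03183023e-03, -4.85358700e-05]), 'wrist_force': array([-2.0392215 , -4.82779713,  4.58438575]), 'ft_torque': array([-1.00086801,  0.24019099,  0.0233498 ]), 'finger_force': 39.02369499206543, 'width': 22.468427900664913}
```

The opening is 22.5 mm, not 12, so the fingertips are closed on the hub under the wing. I open, rise 6.5 mm and grip the wing itself, shifting 1 mm towards the measured centre.

Call:
move_arm(increments=[{"x": 0,"y": 0,"z": 0,"wx": 0,"wy": 0,"wz": 0,"fingers": 0.5},{"x": 0,"y": -0.001,"z": -0.0065,"wx": 0,"wy": 0,"wz": 0,"fingers": 0.5},{"x": 0,"y": -0.001,"z": -0.0065,"wx": 0,"wy": 0,"wz": 0,"fingers": 0.6},{"x": 0,"y": -0.001,"z": -0.0065,"wx": 0,"wy": 0,"wz": 0,"fingers": 0.9},{"x": 0,"y": -0.001,"z": -0.0065,"wx": 0,"wy": 0,"wz": 0,"fingers": 1},{"x": 0,"y": -0.001,"z": -0.0065,"wx": 0,"wy": 0,"wz": 0,"fingers": 1},{"x": 0,"y": -0.001,"z": -0.0065,"wx": 0,"wy": 0,"wz": 0,"fingers": 1},{"x": 0,"y": -0.001,"z": -0.0065,"wx": 0,"wy": 0,"wz": 0,"fingers": 1}], squeeze=40)

```text
time_s: 11.0
tcp_pos: [594.7, 173.7, 66.0]
tool_rot: [0.024, 1.0, -0.0, 0.0]
wrist_force: [-0.4, -3.9, 4.9]
width: 11.2
finger_force: 40.7
```

Call:
move_arm(increments=[{"x": 0,"y": -0.0005,"z": 0,"wx": 0,"wy": 0,"wz": 10,"fingers": 1},{"x": 0,"y": -0.0005,"z": 0,"wx": 0,"wy": 0,"wz": 20,"fingers": 1},{"x": 0,"y": -0.0005,"z": 0,"wx": 0,"wy": 0,"wz": 30,"fingers": 1},{"x": 0,"y": -0.0005,"z": 0,"wx": 0,"wy": 0,"wz": 40,"fingers": 1},{"x": 0,"y": -0.0005,"z": 0,"wx": 0,"wy": 0,"wz": 50,"fingers": 1},{"x": 0,"y": -0.0005,"z": 0,"wx": 0,"wy": 0,"wz": 60,"fingers": 1},{"x": 0,"y": -0.0005,"z": 0,"wx": 0,"wy": 0,"wz": 70,"fingers": 1},{"x": 0,"y": -0.0005,"z": 0,"wx": 0,"wy": 0,"wz": 80,"fingers": 1},{"x": 0,"y": -0.0005,"z": 0,"wx": 0,"wy": 0,"wz": 90,"fingers": 1},{"x": 0,"y": -0.0005,"z": 0,"wx": 0,"wy": 0,"wz": 90,"fingers": 1}])

```text
time_s: 12.25
tcp_pos: [593.8, 172.8, 66.0]
tool_rot: [0.724, 0.689, -0.001, -0.0]
wrist_force: [-5.1, -4.1, 7.4]
width: 10.9
finger_force: 41.0
```

Run:
```python
from h import *
s=observe();print(s["joint_positions"],s["wrist_force"],s["ft_torque"],s["width"],s["tcp_pos"])
```

```text
[ 2.43254843e-01  3.08902987e-01  1.87269878e+00 -8.76888805e-04
  9.62164578e-01  2.93374314e-01] [-5.12471132 -4.11193799  7.40039601] [-0.84110769  0.56448864 -0.13682264] 10.919963140370633 [593.79035134 172.75807509  65.98864478]
```

Call:
move_arm(increments=[{"x": 0,"y": 0,"z": 0,"wx": 0,"wy": 0,"wz": 10,"fingers": 1},{"x": 0,"y": 0,"z": 0,"wx": 0,"wy": 0,"wz": 20,"fingers": 1},{"x": 0,"y": 0,"z": 0,"wx": 0,"wy": 0,"wz": 30,"fingers": 1},{"x": 0,"y": 0,"z": 0,"wx": 0,"wy": 0,"wz": 40,"fingers": 1},{"x": 0,"y": 0,"z": 0,"wx": 0,"wy": 0,"wz": 50,"fingers": 1},{"x": 0,"y": 0,"z": 0,"wx": 0,"wy": 0,"wz": 60,"fingers": 1},{"x": 0,"y": 0,"z": 0,"wx": 0,"wy": 0,"wz": 70,"fingers": 1},{"x": 0,"y": 0,"z": 0,"wx": 0,"wy": 0,"wz": 80,"fingers": 1},{"x": 0,"y": 0,"z": 0,"wx": 0,"wy": 0,"wz": 90,"fingers": 1},{"x": 0,"y": 0,"z": 0,"wx": 0,"wy": 0,"wz": 90,"fingers": 1}])

```text
time_s: 13.5
tcp_pos: [592.9, 173.6, 66.0]
tool_rot: [1.0, -0.025, -0.002, 0.0]
wrist_force: [-7.1, -2.6, 9.0]
width: 11.1
finger_force: 41.2
```

Run:
```python
from h import *
import pickle
s=observe();print(s["time_s"],s["joint_positions"],s["wrist_force"],s["ft_torque"],s["width"],s["tcp_pos"])
w=capture("wrist");cv2.imwrite("pics/w5.png",w[:,:,::-1]);pickle.dump(s,open("s5.p","wb"))
for n,X in (("ptr",[591.4-1,83,42]),("mark",[590,93,42]),("mod",[587,10,48])):print(n,proj("wrist",np.array(X,float),s))
```

```text
13.5 [2.44119820e-01 3.08588634e-01 1.87306098e+00 9.73375834e-04
 9.63421492e-01 1.86409752e+00] [-7.14130618 -2.56179642  9.02980894] [-0.41203342  0.97710555 -0.09452842] 11.096709739809434 [592.90894672 173.633547    66.01670189]
ptr [482.24594062 277.66993938]
mark [463.52427535 279.20251321]
mod [627.97460942 281.91708403]
```

Call:
move_arm(increments=[{"x": 0,"y": 0,"z": 0,"wx": 0,"wy": 0,"wz": 9,"fingers": 1},{"x": 0,"y": 0,"z": 0,"wx": 0,"wy": 0,"wz": 17,"fingers": 1},{"x": 0,"y": 0,"z": 0,"wx": 0,"wy": 0,"wz": 25,"fingers": 1},{"x": 0,"y": 0,"z": 0,"wx": 0,"wy": 0,"wz": 25,"fingers": 1},{"x": 0,"y": 0,"z": 0,"wx": 0,"wy": 0,"wz": 25,"fingers": 0.5},{"x": 0,"y": 0,"z": 0,"wx": 0,"wy": 0,"wz": 25,"fingers": 0.3},{"x": 0,"y": 0,"z": 0,"wx": 0,"wy": 0,"wz": 25,"fingers": 0.3},{"x": 0,"y": 0,"z": -0.03,"wx": 0,"wy": 0,"wz": 25,"fingers": 0.3},{"x": 0,"y": 0,"z": -0.07,"wx": 0,"wy": 0,"wz": 25,"fingers": 0.3}])

```text
time_s: 14.68
tcp_pos: [593.4, 173.2, 134.7]
tool_rot: [0.971, -0.24, -0.002, 0.001]
wrist_force: [0.8, -0.3, 0.6]
width: 59.8
finger_force: 0.0
```

Run:
```python
from h import *
s=observe();print(s["time_s"],s["joint_positions"],s["tcp_pos"],s["width"],Ro.from_quat(s["tool_rot"]).as_matrix().round(3).tolist())
```

```text
14.675 [2.43589781e-01 2.36093727e-01 1.82377369e+00 1.93651081e-04
 1.08531431e+00 2.29875749e+00] [593.42386889 173.19937514 134.65882192] 59.77297181998693 [[0.885, -0.466, -0.004], [-0.466, -0.885, -0.001], [-0.003, 0.002, -1.0]]
```

Call:
move_arm(increments=[{"x": 0.004,"y": 0.009,"z": 0,"wx": 0,"wy": 0,"wz": -10,"fingers": 0.3},{"x": 0.01,"y": 0.02,"z": 0,"wx": 0,"wy": 0,"wz": -20,"fingers": 0.3},{"x": 0.018,"y": 0.038,"z": 0,"wx": 0,"wy": 0,"wz": -30,"fingers": 0.3},{"x": 0.028,"y": 0.06,"z": 0,"wx": 0,"wy": 0,"wz": -40,"fingers": 0.3},{"x": 0.035,"y": 0.075,"z": 0,"wx": 0,"wy": 0,"wz": -50,"fingers": 0.3},{"x": 0.042,"y": 0.089,"z": 0,"wx": 0,"wy": 0,"wz": -60,"fingers": 0.3},{"x": 0.042,"y": 0.089,"z": 0,"wx": 0,"wy": 0,"wz": -70,"fingers": 0.3},{"x": 0.042,"y": 0.089,"z": 0,"wx": 0,"wy": 0,"wz": -80,"fingers": 0.3},{"x": 0.042,"y": 0.089,"z": 0,"wx": 0,"wy": 0,"wz": -90,"fingers": 0.3},{"x": 0.042,"y": 0.089,"z": 0,"wx": 0,"wy": 0,"wz": -100,"fingers": 0.3}])

```text
time_s: 15.92
tcp_pos: [590.5, 75.1, 135.6]
tool_rot: [0.806, 0.592, 0.0, -0.0]
wrist_force: [-0.3, 0.5, -0.1]
width: 59.5
finger_force: 0.0
```

Call:
move_arm(increments=[{"x": 0,"y": 0,"z": 0,"wx": 0,"wy": 0,"wz": -8,"fingers": 0.3},{"x": 0,"y": 0,"z": 0,"wx": 0,"wy": 0,"wz": -15,"fingers": 0.3},{"x": 0,"y": 0,"z": 0,"wx": 0,"wy": 0,"wz": -15,"fingers": 0.3}])

```text
time_s: 16.3
tcp_pos: [590.4, 75.2, 135.6]
tool_rot: [0.724, 0.689, 0.0, -0.0]
wrist_force: [-0.0, 0.0, 0.3]
width: 59.7
finger_force: 0.0
```

Run:
```python
from h import *
import pickle
s=observe();print(s["time_s"],s["joint_positions"],s["tcp_pos"],s["tool_rot"],np.abs(s["joint_vel"]).max())
w=capture("wrist");cv2.imwrite("pics/w6.png",w[:,:,::-1]);pickle.dump(s,open("s6.p","wb"))
i=cv2.imread("pics/w6.png")[80:380,180:480];cv2.imwrite("pics/w6c.png",cv2.resize(i,None,fx=2,fy=2,interpolation=cv2.INTER_CUBIC))
```

```text
16.3 [8.47331739e-02 1.91812241e-01 1.87584146e+00 1.08722213e-04
 1.07401282e+00 1.34073249e-01] [590.40803006  75.17022632 135.59152016] [ 7.24352059e-01  6.89430265e-01  1.08987802e-06 -6.03871202e-05] 0.04341050946768002
```

View pics/w6c.png

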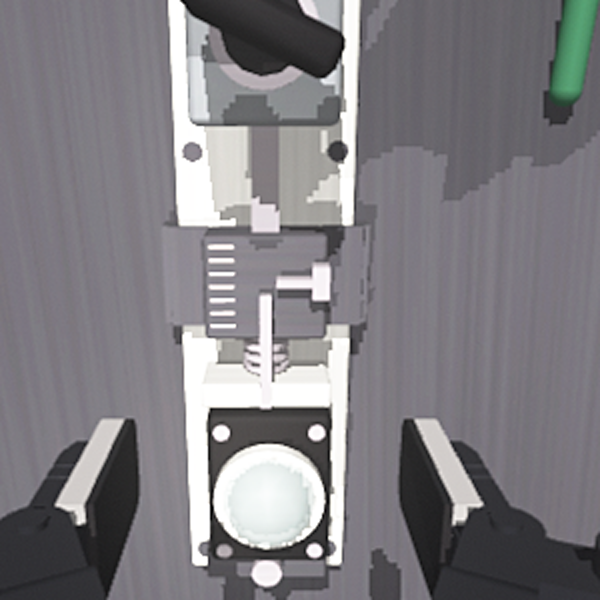

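The jaw has pushed the module to (or nearly to) the stop. The pointer tip is at crop (265,292) and the tooth's middle at (290,282), so about 3–4 mm remain. Now I measure it exactly.

```bash
cat > meas.py <<'E'
from h import *
import pickle,sys
def edges(g,a,b,y0,y1):
    p=g[y0:y1,a:b+1].astype(float).mean(1);return p
def point(g,s,up,ut,y0,y1):
    P=edges(g,up-1,up+1,y0,y1);T=edges(g,ut,ut+5,y0,y1)
    return P,T
n=sys.argv[1];s=pickle.load(open(f"s{n}.p","rb"));g=cv2.cvtColor(cv2.imread(f"pics/w{n}.png"),6)
# approx pixel via args: pointer column, tooth column, row window
up,ut,y0,y1=map(int,sys.argv[2:6])
P,T=point(g,s,up,ut,y0,y1);print("P",P.astype(int).tolist());print("T",T.astype(int).tolist())
th=(P[-1]+P[:3].mean())/2;k=np.where(P<th)[0].max();vp=y0+k+(th-P[k])/(P[k+1]-P[k])
b=np.median(np.sort(T)[:5]);h=(T.max()+b)/2;k=np.where(T>h)[0];k=k[(k>=np.argmax(T)-5)&(k<=np.argmax(T)+5)]
lo=y0+k.min()-(T[k.min()]-h)/(T[k.min()]-T[k.min()-1]);hi=y0+k.max()+(T[k.max()]-h)/(T[k.max()]-T[k.max()+1])
A=plane("wrist",(up,vp),44,s);B=[plane("wrist",(ut+2,v),44,s) for v in(lo,hi)]
ax=np.array([.0467,.9989,0]);print("ptr",vp,A,"tooth",lo,hi,"width",ax@(B[0]-B[1]),"remaining mm",ax@((B[0]+B[1])/2-A))
E
python3 meas.py 6 312 321 212 236
python3 - <<'E'
from h import *
import pickle
s=pickle.load(open("s6.p","rb"))
f=lambda x,y:(180+x/2,80+y/2)
for n,p,z in(("screwsTop",f(268,432),49),("screwsBot",f(268,551),49),("jawtopface",f(265,402),40)):print(n,plane("wrist",p,z,s))
E
```

```text
P [139, 139, 137, 135, 135, 134, 136, 137, 137, 137, 140, 143, 121, 103, 142, 199, 249, 251, 249, 248, 248, 248, 249, 248]
T [138, 138, 138, 117, 100, 116, 187, 213, 240, 245, 248, 245, 156, 77, 89, 90, 85, 123, 140, 138, 138, 136, 135, 134]
ptr 226.90155945419104 [589.91718356  87.10671022  44.        ] tooth 217.7382629107981 223.86748120300751 width 4.529981025260799 remaining mm 4.501302477329901
screwsTop [588.7467526   34.55261902  49.        ]
screwsBot [586.13898312 -17.86501255  49.        ]
jawtopface [588.00406974  42.85810732  40.        ]
```

Call:
move_arm(increments=[{"x": 0.02,"y": 0,"z": 0,"wx": 0,"wy": 0,"wz": -10,"fingers": 0.3},{"x": 0.04,"y": 0,"z": 0,"wx": 0,"wy": 0,"wz": -20,"fingers": 0.3},{"x": 0.06,"y": -0.001,"z": 0,"wx": 0,"wy": 0,"wz": -30,"fingers": 0.3},{"x": 0.08,"y": -0.001,"z": 0,"wx": 0,"wy": 0,"wz": -40,"fingers": 0.3},{"x": 0.0985,"y": -0.001,"z": 0,"wx": 0,"wy": 0,"wz": -50,"fingers": 0.3},{"x": 0.0985,"y": -0.001,"z": 0,"wx": 0,"wy": 0,"wz": -60,"fingers": 0.3},{"x": 0.0985,"y": -0.001,"z": 0.02,"wx": 0,"wy": 0,"wz": -65,"fingers": 0.3},{"x": 0.0985,"y": -0.001,"z": 0.05,"wx": 0,"wy": 0,"wz": -65,"fingers": 0.3},{"x": 0.0985,"y": -0.001,"z": 0.07,"wx": 0,"wy": 0,"wz": -65,"fingers": 0.3},{"x": 0.0985,"y": -0.001,"z": 0.07,"wx": 0,"wy": 0,"wz": -65,"fingers": 0.3}])

```text
time_s: 17.6
tcp_pos: [592.3, 173.1, 63.5]
tool_rot: [0.24, 0.971, -0.001, -0.002]
wrist_force: [-0.5, 0.2, 0.1]
width: 59.9
finger_force: 0.0
```

Call:
move_arm(increments=[{"x": 0,"y": 0,"z": 0,"wx": 0,"wy": 0,"wz": 0,"fingers": 0.6},{"x": 0,"y": 0,"z": 0,"wx": 0,"wy": 0,"wz": 0,"fingers": 0.9},{"x": 0,"y": 0,"z": 0,"wx": 0,"wy": 0,"wz": 0,"fingers": 1},{"x": 0,"y": 0,"z": 0,"wx": 0,"wy": 0,"wz": 0,"fingers": 1},{"x": 0,"y": 0,"z": 0,"wx": 0,"wy": 0,"wz": 0,"fingers": 1},{"x": 0,"y": 0,"z": 0,"wx": 0,"wy": 0,"wz": 0,"fingers": 1}], squeeze=40)

```text
time_s: 18.35
tcp_pos: [594.8, 173.2, 67.3]
tool_rot: [0.24, 0.971, 0.0, 0.001]
wrist_force: [-1.6, -2.9, 5.9]
width: 11.2
finger_force: 41.7
```

Call:
move_arm(increments=[{"x": 0,"y": 0,"z": 0,"wx": 0,"wy": 0,"wz": 6,"fingers": 1},{"x": 0,"y": 0,"z": 0,"wx": 0,"wy": 0,"wz": 12,"fingers": 1},{"x": 0,"y": 0,"z": 0,"wx": 0,"wy": 0,"wz": 18,"fingers": 1},{"x": 0,"y": 0,"z": 0,"wx": 0,"wy": 0,"wz": 22,"fingers": 1},{"x": 0,"y": 0,"z": 0,"wx": 0,"wy": 0,"wz": 22,"fingers": 1},{"x": 0,"y": 0,"z": 0,"wx": 0,"wy": 0,"wz": 22,"fingers": 0.5},{"x": 0,"y": 0,"z": 0,"wx": 0,"wy": 0,"wz": 22,"fingers": 0.3},{"x": 0,"y": 0,"z": 0,"wx": 0,"wy": 0,"wz": 22,"fingers": 0.3},{"x": 0,"y": 0,"z": -0.03,"wx": 0,"wy": 0,"wz": 22,"fingers": 0.3},{"x": 0,"y": 0,"z": -0.07,"wx": 0,"wy": 0,"wz": 22,"fingers": 0.3}])

```text
time_s: 19.6
tcp_pos: [592.7, 173.4, 134.6]
tool_rot: [0.421, 0.907, -0.001, -0.002]
wrist_force: [0.8, 0.1, -0.8]
width: 59.9
finger_force: 0.0
```

Call:
move_arm(increments=[{"x": -0.02,"y": -0.018,"z": 0,"wx": 0,"wy": 0,"wz": 9,"fingers": 0.3},{"x": -0.05,"y": -0.045,"z": 0,"wx": 0,"wy": 0,"wz": 18,"fingers": 0.3},{"x": -0.08,"y": -0.073,"z": 0,"wx": 0,"wy": 0,"wz": 27,"fingers": 0.3},{"x": -0.105,"y": -0.095,"z": 0,"wx": 0,"wy": 0,"wz": 36,"fingers": 0.3},{"x": -0.1174,"y": -0.1066,"z": 0,"wx": 0,"wy": 0,"wz": 43,"fingers": 0.3},{"x": -0.1174,"y": -0.1066,"z": 0,"wx": 0,"wy": 0,"wz": 43,"fingers": 0.3},{"x": -0.1174,"y": -0.1066,"z": 0,"wx": 0,"wy": 0,"wz": 43,"fingers": 0.3}])

```text
time_s: 20.48
tcp_pos: [588.6, 15.7, 135.7]
tool_rot: [0.723, 0.691, 0.0, -0.0]
wrist_force: [0.3, 0.5, 0.2]
width: 59.7
finger_force: 0.0
```

Run:
```python
from h import *
import pickle
s=observe();print(s["time_s"],s["tcp_pos"],s["tool_rot"],np.abs(s["joint_vel"]).max())
w=capture("wrist");cv2.imwrite("pics/w7.png",w[:,:,::-1]);pickle.dump(s,open("s7.p","wb"))
p=proj("wrist",np.array([590,87,44.]),s);print(p)
u,v=p.astype(int);i=cv2.imread("pics/w7.png")[max(0,v-50):v+50,u-60:u+60]
cv2.imwrite("pics/w7c.png",cv2.resize(i,None,fx=5,fy=5,interpolation=cv2.INTER_NEAREST))
```

```text
20.475 [588.60718077  15.71711181 135.67937196] [ 7.23172864e-01  6.90667036e-01  1.27809231e-04 -1.97857802e-04] 0.009315673279447883
[310.62190124 141.35864537]
```

View pics/w7c.png

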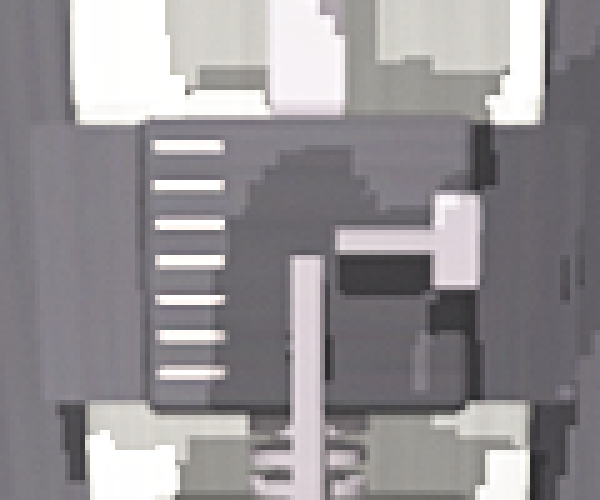

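The close-up shows the pointer tip's top edge at crop y≈256 and the tooth from y≈229 to 254 (middle 241.5), so a little under 2 mm remains. A subpixel check comes next.

```bash
python3 meas.py 7 311 321 128 152
```

```text
P [109, 109, 108, 108, 107, 105, 105, 104, 103, 105, 104, 106, 103, 92, 190, 222, 217, 216, 216, 216, 216, 216, 216, 214]
T [120, 119, 115, 113, 112, 108, 104, 95, 136, 201, 215, 212, 221, 156, 66, 59, 65, 66, 65, 64, 63, 59, 94, 109]
ptr 141.705518018018 [590.24245473  86.764954    44.        ] tooth 136.09897172236504 141.1506469500924 width 3.240420595191612 remaining mm 1.9815061161598169
```

Call:
move_arm(increments=[{"x": 0.03,"y": 0,"z": 0,"wx": 0,"wy": 0,"wz": -9,"fingers": 0.3},{"x": 0.07,"y": -0.001,"z": 0,"wx": 0,"wy": 0,"wz": -18,"fingers": 0.3},{"x": 0.11,"y": -0.002,"z": 0,"wx": 0,"wy": 0,"wz": -27,"fingers": 0.3},{"x": 0.14,"y": -0.002,"z": 0,"wx": 0,"wy": 0,"wz": -36,"fingers": 0.3},{"x": 0.1586,"y": -0.0021,"z": 0,"wx": 0,"wy": 0,"wz": -43,"fingers": 0.3},{"x": 0.1586,"y": -0.0021,"z": 0,"wx": 0,"wy": 0,"wz": -43,"fingers": 0.3},{"x": 0.1586,"y": -0.0021,"z": 0.03,"wx": 0,"wy": 0,"wz": -43,"fingers": 0.3},{"x": 0.1586,"y": -0.0021,"z": 0.06,"wx": 0,"wy": 0,"wz": -43,"fingers": 0.3},{"x": 0.1586,"y": -0.0021,"z": 0.07,"wx": 0,"wy": 0,"wz": -43,"fingers": 0.3},{"x": 0.1586,"y": -0.0021,"z": 0.07,"wx": 0,"wy": 0,"wz": -43,"fingers": 0.3}])

```text
time_s: 21.78
tcp_pos: [593.5, 173.1, 65.1]
tool_rot: [0.421, 0.907, -0.001, -0.001]
wrist_force: [0.1, 0.0, 0.2]
width: 59.6
finger_force: 0.0
```

Call:
move_arm(increments=[{"x": 0,"y": 0,"z": 0,"wx": 0,"wy": 0,"wz": 0,"fingers": 0.6},{"x": 0,"y": 0,"z": 0,"wx": 0,"wy": 0,"wz": 0,"fingers": 0.9},{"x": 0,"y": 0,"z": 0,"wx": 0,"wy": 0,"wz": 0,"fingers": 1},{"x": 0,"y": 0,"z": 0,"wx": 0,"wy": 0,"wz": 0,"fingers": 1},{"x": 0,"y": 0,"z": 0,"wx": 0,"wy": 0,"wz": 0,"fingers": 1},{"x": 0,"y": 0,"z": 0,"wx": 0,"wy": 0,"wz": 0,"fingers": 1}], squeeze=40)

```text
time_s: 22.52
tcp_pos: [594.3, 173.2, 67.2]
tool_rot: [0.421, 0.907, -0.0, 0.0]
wrist_force: [-3.1, -2.3, 6.0]
width: 10.6
finger_force: 40.9
```

Call:
move_arm(increments=[{"x": 0,"y": 0,"z": 0,"wx": 0,"wy": 0,"wz": 5,"fingers": 1},{"x": 0,"y": 0,"z": 0,"wx": 0,"wy": 0,"wz": 10,"fingers": 1},{"x": 0,"y": 0,"z": 0,"wx": 0,"wy": 0,"wz": 14,"fingers": 1},{"x": 0,"y": 0,"z": 0,"wx": 0,"wy": 0,"wz": 14,"fingers": 1},{"x": 0,"y": 0,"z": 0,"wx": 0,"wy": 0,"wz": 14,"fingers": 1},{"x": 0,"y": 0,"z": 0,"wx": 0,"wy": 0,"wz": 14,"fingers": 0.5},{"x": 0,"y": 0,"z": 0,"wx": 0,"wy": 0,"wz": 14,"fingers": 0.3},{"x": 0,"y": 0,"z": 0,"wx": 0,"wy": 0,"wz": 14,"fingers": 0.3},{"x": 0,"y": 0,"z": -0.03,"wx": 0,"wy": 0,"wz": 14,"fingers": 0.3},{"x": 0,"y": 0,"z": -0.07,"wx": 0,"wy": 0,"wz": 14,"fingers": 0.3}])

```text
time_s: 23.78
tcp_pos: [592.8, 173.4, 134.7]
tool_rot: [0.528, 0.849, -0.001, -0.001]
wrist_force: [0.5, -0.6, -0.3]
width: 59.3
finger_force: 0.0
```

Call:
move_arm(increments=[{"x": -0.03,"y": -0.016,"z": 0,"wx": 0,"wy": 0,"wz": 7,"fingers": 0.3},{"x": -0.07,"y": -0.038,"z": 0,"wx": 0,"wy": 0,"wz": 14,"fingers": 0.3},{"x": -0.11,"y": -0.059,"z": 0,"wx": 0,"wy": 0,"wz": 22,"fingers": 0.3},{"x": -0.13,"y": -0.07,"z": 0,"wx": 0,"wy": 0,"wz": 29,"fingers": 0.3},{"x": -0.1397,"y": -0.075,"z": 0,"wx": 0,"wy": 0,"wz": 29,"fingers": 0.3},{"x": -0.1397,"y": -0.075,"z": 0,"wx": 0,"wy": 0,"wz": 29,"fingers": 0.3},{"x": -0.1397,"y": -0.075,"z": 0,"wx": 0,"wy": 0,"wz": 29,"fingers": 0.3}])

```text
time_s: 24.65
tcp_pos: [588.7, 16.1, 135.7]
tool_rot: [0.723, 0.691, 0.0, -0.0]
wrist_force: [0.8, 0.4, 0.1]
width: 59.7
finger_force: 0.0
```

```bash
python3 - <<'E'
from h import *
import pickle
s=observe();print(s["time_s"],s["tcp_pos"],s["tool_rot"],np.abs(s["joint_vel"]).max())
w=capture("wrist");cv2.imwrite("pics/w8.png",w[:,:,::-1]);pickle.dump(s,open("s8.p","wb"))
print(proj("wrist",np.array([590,87,44.]),s))
E
python3 meas.py 8 311 321 128 152
```

```text
24.65 [588.69001446  16.0665658  135.69737563] [ 7.23251659e-01  6.90584525e-01  1.08069818e-04 -1.97036289e-04] 0.007805229978713766
[310.50391843 141.90232875]
P [105, 107, 107, 107, 107, 107, 107, 107, 106, 104, 103, 103, 102, 96, 135, 206, 220, 216, 216, 215, 216, 216, 216, 214]
T [108, 111, 111, 112, 113, 109, 105, 106, 105, 104, 97, 110, 192, 214, 210, 217, 173, 87, 56, 64, 65, 65, 64, 64]
ptr 142.3568075117371 [590.31821876  86.69162387  44.        ] tooth 139.36612576064908 144.38173076923076 width 3.2350088457123394 remaining mm 0.3100469345366595
```

0.3 mm is within the measuring error, so the mark is reached. Last look at the whole clamp and module.

Run:
```python
import cv2
a=cv2.imread("pics/w8.png")[60:420,180:460];cv2.imwrite("pics/f.png",cv2.resize(a,None,fx=1.6,fy=1.6))
```

```text
(no output)
```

View pics/f.png

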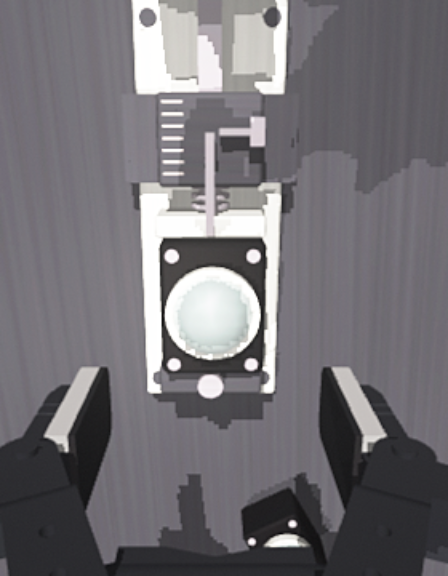

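The module sits square between the stop (y≈385) and the jaw (y≈225). The pointer tip at (210,132) is level with the tooth at (235,131), and the gripper is clear, so I hand in the job.

```bash
python3 -c "
from bench import *
print(job_done())"
```

```text
the job is handed in; nothing more can be done
None
```

The job is handed in: the large lamp module is clamped lens up and square against the stop, and the pointer stands about 0.3 mm short of the set mark's middle, with the gripper clear, at about 25 s.

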